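# Slide the test coil off the upright test bar and stow it under its cradle lip

## Robot

A 6-joint arm with a two-finger parallel gripper is mounted at the origin on the work surface. World frame = base frame: x ahead of the robot, y to its left, z up, the work surface at z = 0. Lengths are in m, angles in rad, forces in N, time in s.
With the tool pointing down it reaches from about 0.275 to 0.725 m from the base axis. Payload 5.6 kg.
Tool frame: the origin (TCP) lies at the very end of the fingers, on their centre line; the grasp point (between the pads) lies 19 mm behind it; z points along the fingers, y is the direction in which the jaws open and shut (so a half turn about z gives the same grasp; the last joint's range is limited). The gripper opens to 85 mm and grips with 20 to 120 N. Pads are 22 mm wide; open, the fingers measure 114 mm over their backs; the gripper's body (76 mm by 85 mm) begins 54 mm behind the grasp point. The pads swing forward as they close: fully open they stand 13 mm farther back than shut.
Start: joints at [1.567, 0.255, 0.108, 0, -1.424, -0.285], TCP at [0.157, 0.527, 0.231] pointing down, gripper open.
Joint ranges: [-2.95, 2.95], [-1.21, 1.97], [-1.09, 1.5], [-2.87, 1.71], [-2.94, -0.07], [-3.05, 3.05]. Speed limits (rad/s): [2.57, 2.57, 3.14, 3.14, 3.14, 3.14].

## Interface

Orientations are given as a 3x3 rotation matrix whose columns are the frame's x, y, z axes.
In Python, from plant import * gives the robot as it stands.
- The arm moves only by the shell command python3 -m crank 'ROWS'. ROWS is JSON, a list that holds one entry, the list of rows, each a list of 5 numbers: the shift along the world's x, y, z in mm, then the turn about the world's z in degrees, then the opening, from 0 (shut) to 1 (fully open). A call has 1 to 5 rows; each row shifts and turns the pose as measured when the row begins; what a row does not reach is not made up. A row lasts 1/10 s, in which the tool goes at most 50 mm and 8.59 degrees, less where a joint would pass 70% of its speed; a pose out of reach is approached as far as the arm can. A call is refused whole if a number of a shift passes 50 or a number of a turn 8.59, either way. A call with a gripper value outside its range is refused whole. The fingers move at their own pace and stop on an object; the grip force is fixed at half the most. Time passes only in rows, so rows that do not move let the fingers close. It gives the time, the measured TCP pose, the force and the opening at its end, in the units of the state.
- get_obs(): the state, without advancing time (a new reading comes with each control period).
- camera(name): name is "scene" or "top" or "wrist"; returns (picture, depth): 400x640x3 uint8, red, green, blue; 400x640 float32, m along the optical axis (not along the pixel's ray), 0 where there is no reading.
- camera_info(name): a dict with "camera_matrix" (3x3 intrinsics, pixels), "rvec" (rotation vector, rad) and "tvec" (3), from world to camera coordinates, as OpenCV has them. Camera axes: x right, y down, z forward; pixel columns grow to the right and rows downward; lengths in m; the calibration is good to about 2 mm. The wrist camera is an equidistant fisheye: a pixel r from the principal point sees the ray r / f radians off the axis. A picture is of the moment at which its call begins: read the wrist's pose just before it. camera_info takes no time and is no camera call; for the wrist camera it gives the pose at the moment of the call.
- finish_job(): hands the job in, once; it reports no verdict.
The state is a dict: "t": time; "joint_positions": joint angles; "qvel": joint speeds; "joint_torque": joint torques, N m; "eef_pos": TCP position; "ee_rot": TCP orientation; "contact_force": force on the tool from outside, world axes, zero at the start; "moment": the same for the moment, N m; "finger_gap": finger opening in m.
Only numpy, scipy, OpenCV 4.12 (cv2) and the standard library are available. Lean on these libraries where they do the work, as an engineer would, in place of code of your own. Each camera call takes 0.05 s, during which the arm holds its last target.

## Task

The measurement is over: slide the copper coil straight up off the upright steel test bar and stow it in the grey cradle tray. Slip the plain edge of its blue base plate under the yellow lip, then lower the terminal end until the plate lies flat on the recess floor, and let go. Leave the red specimen, the steel reference block and the mouse where they are.

Things in the scene. Friction and masses are not known exactly. Their poses are not given: they have to be found in the camera images.
- coil_center (a point): Loose test coil, 0.28 to 0.55 kg: blue base plate 100 (x) x 70 (y) x 6 mm, on its centre a copper winding with black top collar, one cylinder 54 mm in diameter from 6 to 60 mm above the plate's underside, firm to grip anywhere on its side. A 26 mm bore runs through plate and winding. The point is on the bore axis, 30 mm above the plate's underside (half-way up); z is the bore axis, up.
- coil_plain_edge (a point): Middle of the lower corner of the plate's plain edge, at x -50, z -30 mm from coil_center, same axes.
- coil_terminals (a point): Top centre of the black terminal block at the plate's other (+x) end, at x +41, z -10 mm from coil_center, same axes. The block spans x 34 to 48, y -22 to +22 mm and reaches 20 mm above the plate's underside; a red and a brass terminal on it reach 30 mm.
- stand: Fixed test stand, placed differently each time: green foot 110 mm in diameter, black seat 64 mm in diameter with its top at 20 mm, upright steel test bar 20 mm in diameter, tip at 90 mm. Origin: on the bar's axis, at bench height. The coil starts on the bar, its plate on the seat, turned up to 0.8 rad from the stand's x axis; 3 mm play all round in the bore.
- cradle (a point): Fixed grey cradle tray, 178 (x) x 130 (y) mm, placed differently each time, with a recess 105 (x) x 76 (y) mm for the coil's plate. The point is the centre of the recess floor, 8 mm above the bench. x points from the lip end to the open end, z up. The rims are 8 mm above the floor. The stowed coil has its x along this x, terminals at +x.
- lip_tip (a point): Middle of the lower edge of the yellow lip's free end, at x -40.5, z +12 mm from cradle, same axes. The lip is 80 mm wide (y), 4 mm thick, its underside 12 mm above the recess floor; it reaches 12 mm over the recess from the end wall at x -52.5 mm, so the plate goes in only tilted, plain edge first (about 0.2 rad suits).
- specimen: Bystander: red moulded specimen puck, 46 mm in diameter, 24 mm high; origin at the centre of its underside.
- mouse: Bystander: white computer mouse 105 x 60 x 30 mm on a black pad 3 mm thick; origin at the centre of its underside.
- block: Bystander: round dark steel hardness reference block, 60 mm in diameter, 12 mm high; origin at the centre of its underside.
There are look-alikes about, which are no part of the job. Of the things that look like the part that bears coil_center, the smallest one is meant. Several things look just like the stand: the one meant starts farthest to the robot's right.

How it is judged:
By the outcome, as a careful person would: the job done as asked, in the order asked, and still so for the second after the job is handed in, with the robot touching nothing.
It also fails if it takes over 43 s, if anything falls off the work surface, if the arm or the gripper's body presses on something with over 40 N, if the wrist force passes 120 N, or if a joint passes its speed limit or range.

## Working session

There is one attempt and no reset: what is moved stays moved. The work goes in short steps, Python scripts to look and compute and a shell command to move; the robot and the scene stay as the last step left them, time stands still between calls to the robot, and variables do not carry over. Pictures are saved under pics/ and viewed, and the job is handed in when it is done.

```bash
ls -la; mkdir -p pics; cat > h.py <<'E'
from plant import *
import numpy as np, cv2
def snap(name,tag):
    info=camera_info(name); p,d=camera(name)
    cv2.imwrite(f'pics/{tag}.png',p[:,:,::-1]); np.savez(f'pics/{tag}.npz',p=p,d=d,K=info['camera_matrix'],r=info['rvec'],t=info['tvec'])
    return p,d,info
def load(tag):
    z=np.load(f'pics/{tag}.npz'); R=cv2.Rodrigues(z['r'])[0]
    return z['p'],z['d'],z['K'],R,z['t'].reshape(3)
def ray(K,R,t,u,v):
    c=-R.T@t; d=R.T@np.linalg.inv(K)@np.array([u,v,1.]); return c,d
def onplane(K,R,t,u,v,z):
    c,d=ray(K,R,t,u,v); return c+d*(z-c[2])/d[2]
def world(d,K,R,t):
    v,u=np.mgrid[:d.shape[0],:d.shape[1]]
    P=np.stack([(u-K[0,2])/K[0,0]*d,(v-K[1,2])/K[1,1]*d,d],-1)
    return (P-t)@R
E
python3 - <<'E'
from h import *
o=get_obs(); print({k:np.round(v,3).tolist() for k,v in o.items()})
for n in('scene','top','wrist'):
    p,d,i=snap(n,n+'0'); print(n,i)
E
```

```text
total 12
drwxr-xr-x  3 agent agent 4096 Dec  6 22:11 .
drwxr-xr-x 23 root  root  4096 Dec  6 22:10 ..
drwxr-xr-x  2 agent agent 4096 Dec  6 22:11 pics
{'t': 0.0, 'joint_positions': [1.567, 0.256, 0.107, -0.0, -1.424, -0.285], 'qvel': [-0.001, -0.001, 0.001, -0.0, -0.001, -0.001], 'joint_torque': [-0.002, -38.663, 23.794, 5.365, -0.006, -0.0], 'eef_pos': [0.156, 0.527, 0.23], 'ee_rot': [[0.959, -0.285, -0.0], [-0.285, -0.959, -0.002], [0.0, 0.002, -1.0]], 'contact_force': [-0.092, -0.271, -0.308], 'moment': [0.057, 0.009, 0.007], 'finger_gap': 0.086}
scene {'camera_matrix': array([[479.2823631 ,   0.        , 319.94333407],
       [  0.        , 479.2823631 , 193.42522153],
       [  0.        ,   0.        ,   1.        ]]), 'rvec': array([ 1.66558816,  1.66992699, -0.83110254]), 'tvec': array([ 0.04000111, -0.26971129,  1.45120077])}
top {'camera_matrix': array([[377.77488808,   0.        , 321.976505  ],
       [  0.        , 377.77488808, 209.87904877],
       [  0.        ,   0.        ,   1.        ]]), 'rvec': array([ 2.12288547, -2.15208378,  0.15443987]), 'tvec': array([-0.02450129,  0.54150774,  0.75466128])}
wrist {'camera_matrix': array([[309.70691629,   0.        , 319.18813518],
       [  0.        , 309.70691629, 204.04245133],
       [  0.        ,   0.        ,   1.        ]]), 'rvec': array([-1.74442534,  2.33984512,  0.38522155]), 'tvec': array([ 0.54756615, -0.04174255,  0.38186417])}
```

View pics/scene0.png

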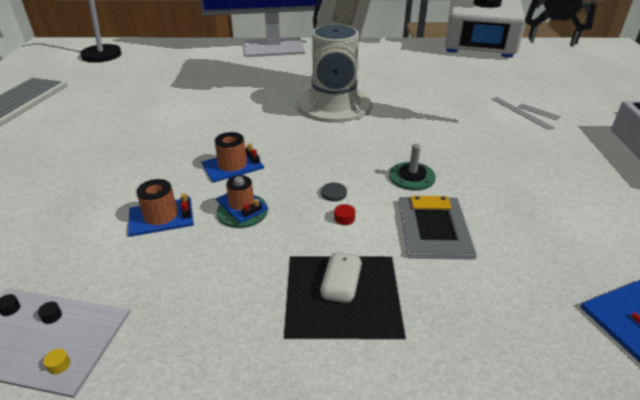

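View pics/top0.png

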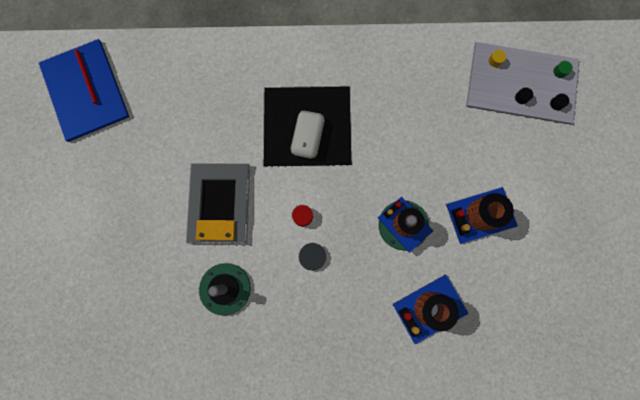

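View pics/wrist0.png

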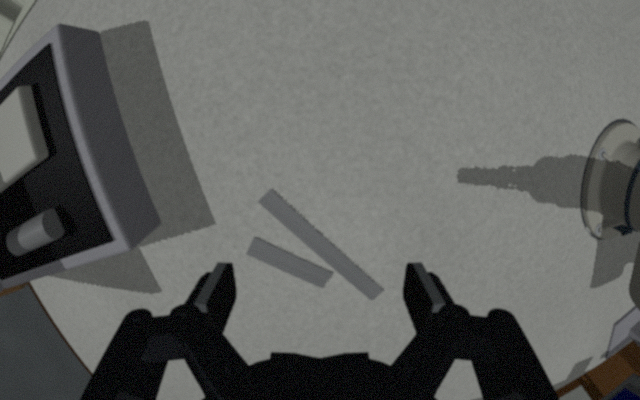

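```bash
python3 - <<'E'
from h import *
p,d,K,R,t=load('top0'); W=world(d,K,R,t)
hsv=cv2.cvtColor(p,cv2.COLOR_RGB2HSV)
print('cam',-R.T@t, 'bench z', np.median(W[300:380,500:600,2]))
for (u,v) in [(410,222),(302,215),(312,257),(307,135),(490,211),(440,312),(225,289),(218,200),(215,232)]:
    print((u,v),np.round(W[v,u],4))
sub=(slice(195,255),slice(375,437))
w=W[sub].reshape(-1,3); h=hsv[sub].reshape(-1,3)
blue=(h[:,0]>100)&(h[:,0]<130)&(h[:,1]>120)
print('blue z',np.percentile(w[blue,2],[5,50,95]))
top=(w[:,2]>.074)&(w[:,2]<.084); print('collar',top.sum(),w[top].mean(0)); tip=w[:,2]>.086; print('tip',tip.sum(),w[tip].mean(0),w[tip,2].max())
# blue plate rect
m=np.zeros(p.shape[:2],np.uint8); 
mm=((hsv[...,0]>100)&(hsv[...,0]<130)&(hsv[...,1]>120)); m[sub]=mm[sub]
cv2.imwrite('pics/bm.png',np.hstack([cv2.resize(p[sub][:,:,::-1],None,fx=6,fy=6,interpolation=0),cv2.resize(cv2.merge([m[sub]*255]*3),None,fx=6,fy=6,interpolation=0)]))
# scene
s2=(slice(155,250),slice(180,260))
cv2.imwrite('pics/cr.png',cv2.resize(p[s2][:,:,::-1],None,fx=6,fy=6,interpolation=0))
E
```

```text
cam [ 0.41954212 -0.03823792  0.82817079] bench z 0.0009510478438012962
(410, 222) [ 0.5069 -0.2045  0.0912]
(302, 215) [0.5328 0.0111 0.0276]
(312, 257) [ 0.4436 -0.0091  0.0155]
(307, 135) [ 0.7088 -0.0011  0.0348]
(490, 211) [ 0.5376 -0.396   0.0144]
(440, 312) [ 0.3275 -0.2717  0.0261]
(225, 289) [0.3798 0.1703 0.0351]
(218, 200) [0.5711 0.1971 0.0115]
(215, 232) [0.499  0.1971 0.0265]
blue z [0.02361115 0.02704545 0.04022583]
collar 455 [ 0.51141075 -0.20676869  0.08048514]
tip 86 [ 0.50240345 -0.18976969  0.16716618] 0.8281707948560098
```

View pics/bm.png

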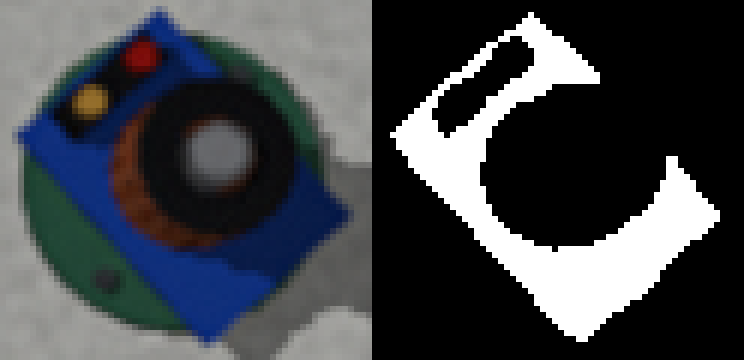

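View pics/cr.png

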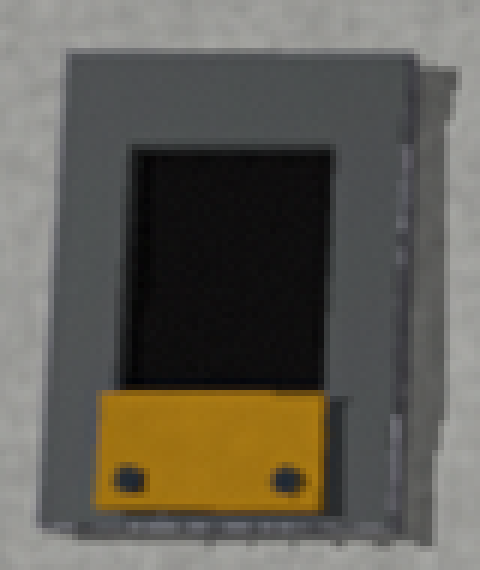

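```bash
python3 - <<'E'
from h import *
p,d,K,R,t=load('top0'); W=world(d,K,R,t); hsv=cv2.cvtColor(p,cv2.COLOR_RGB2HSV)
f=lambda uv,z:np.array([onplane(K,R,t,u,v,z)[:2] for u,v in uv])
def rect(m,z,name):
    c=max(cv2.findContours(m.astype(np.uint8),0,1)[0],key=cv2.contourArea).reshape(-1,2).astype(float)
    w=f(c,z)
    r=cv2.minAreaRect((w*1000).astype(np.float32)); print(name,r); return w
def box(m,u0,u1,v0,v1):
    o=np.zeros_like(m); o[v0:v1,u0:u1]=m[v0:v1,u0:u1]; return o
blue=(hsv[...,0]>100)&(hsv[...,0]<130)&(hsv[...,1]>120)
rect(box(blue,375,437,195,255),.026,'plate')
yel=(hsv[...,0]>15)&(hsv[...,0]<30)&(hsv[...,1]>150)
rect(box(yel,185,245,210,250),.024,'lip')
# tray top face by depth/colour: grey rim
V=hsv[...,2].astype(int); S=hsv[...,1]
near=box(np.ones_like(blue),180,256,155,250)
rim=near&(V<105)&(V>60)&(S<70)&(W[...,2]>.011)
rec=near&(V<40); rec=box(rec,200,238,175,222)
cv2.imwrite('pics/m1.png',cv2.resize(np.hstack([(rim*255).astype(np.uint8)[155:250,180:256],(rec*255).astype(np.uint8)[155:250,180:256]]),None,fx=4,fy=4,interpolation=0))
w=rect(rim,.016,'tray'); rect(rec,.016,'recess top-ish'); rect(rec,.008,'recess floor-ish')
# collar dark
w=W[195:255,375:437].reshape(-1,3); top=(w[:,2]>.0755)&(w[:,2]<.087)
dark=(V<60)&(W[...,2]>.07)&(W[...,2]<.088); dark=box(dark,375,437,195,255)
c=max(cv2.findContours(dark.astype(np.uint8),0,1)[0],key=cv2.contourArea)
print('collar',cv2.minEnclosingCircle((f(c.reshape(-1,2),.08)*1000).astype(np.float32)))
tip=box((V>95)&(S<50),404,418,214,228); c=max(cv2.findContours(tip.astype(np.uint8),0,1)[0],key=cv2.contourArea)
print('tip',cv2.minEnclosingCircle((f(c.reshape(-1,2),.09)*1000).astype(np.float32)))
for n,(u,v) in dict(red=(398.5,204.5),brass=(390,212)).items(): print(n,f([(u,v)],.05))
for n,sl in dict(specimen=(302,215),block=(312,257)).items(): pass
E
```

```text
plate ((510.9641418457031, -208.62637329101562), (101.37080383300781, 71.79471588134766), 40.631202697753906)
lip ((504.296875, 198.30477905273438), (81.34007263183594, 44.143585205078125), 87.27162170410156)
tray ((564.8931884765625, 196.12564086914062), (128.0059356689453, 174.07244873046875), 88.76192474365234)
recess top-ish ((571.7027587890625, 197.4447784423828), (73.65863037109375, 86.87147521972656), 89.12540435791016)
recess floor-ish ((573.2015991210938, 199.76629638671875), (74.38416290283203, 87.72718048095703), 89.12540435791016)
collar ((511.36407470703125, -207.20333862304688), 27.293027877807617)
tip ((511.96600341796875, -206.94723510742188), 7.937308311462402)
red [[ 0.54884109 -0.19163007]]
brass [[ 0.5332963  -0.17330627]]
```

View pics/m1.png

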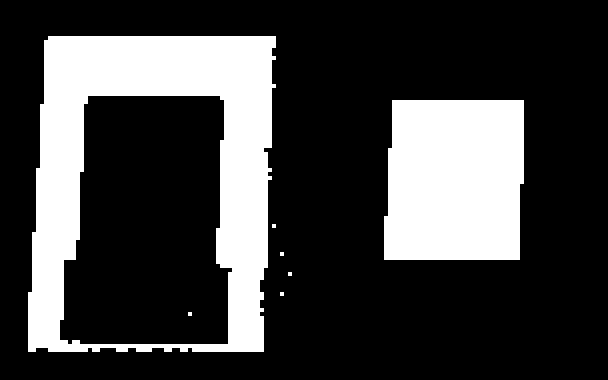

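```bash
cat > cr.py <<'E'
from h import *
def edges(tag,ctr,yaw,z,prof='x',offs=range(-30,31,4),rng=(-100,100)):
    p,d,K,R,t=load(tag); g=cv2.GaussianBlur(p,(3,3),0).astype(np.float32)
    return p,K,R,t
def profile(img,K,R,t,c,yaw,z,axis,s,rng):
    # sample along axis at lateral offset s
    ex=np.array([np.cos(yaw),np.sin(yaw)]);ey=np.array([-ex[1],ex[0]])
    a=np.arange(rng[0],rng[1],.5)/1000
    A,B=(ex,ey) if axis=='x' else (ey,ex)
    P=c+a[:,None]*A+s/1000*B
    X=np.c_[P,np.full(len(P),z)]
    uv=cv2.projectPoints(X,cv2.Rodrigues(R)[0],t,K,None)[0].reshape(-1,2).astype(np.float32)
    return a*1000,cv2.remap(img,uv[:,0:1],uv[:,1:2],cv2.INTER_LINEAR).reshape(len(a),-1)
E
python3 - <<'E'
from cr import *
c=np.array([.565,.197])
for tag in('top0','scene0'):
    p,d,K,R,t=load(tag); img=cv2.GaussianBlur(p,(3,3),0).astype(np.float32); yel=img[...,0:1]-img[...,2:3]; gry=img[...,1:2]
    def fit(im,axis,z,offs,lo,hi,name):
        S=[];E=[]
        for s in offs:
            a,v=profile(im,K,R,t,c,0,z,axis,s,(lo,hi)); gr=np.abs(np.gradient(v[:,0])); w=gr**2
            i=gr.argmax(); k=slice(max(0,i-12),i+13); S.append(s);E.append((a[k]*w[k]).sum()/w[k].sum())
        k,b=np.polyfit(S,E,1); res=np.std(np.array(E)-k*np.array(S)-b); print(tag,name,'at %.2f slope %.4f res %.2f'%(b,k,res))
    L=range(-30,31,5)
    fit(yel,'x',.024,L,-55,-25,'lipfree'); 
    fit(gry,'x',.016,range(-25,26,5),40,65,'recess open top'); 
    fit(gry,'x',.016,range(-45,46,5),78,100,'tray open')
    fit(gry,'y',.016,range(-20,40,5),25,50,'rec +y'); fit(gry,'y',.016,range(-20,40,5),-50,-25,'rec -y')
    fit(gry,'y',.016,range(-60,80,5),55,75,'tray +y');fit(gry,'y',.016,range(-60,80,5),-75,-55,'tray -y')
E
```

```text
top0 lipfree at -39.11 slope 0.0237 res 0.17
top0 recess open top at 51.92 slope 0.0161 res 0.03
top0 tray open at 88.57 slope 0.0221 res 0.10
top0 rec +y at 37.77 slope -0.0216 res 0.09
top0 rec -y at -36.81 slope -0.0221 res 0.14
top0 tray +y at 64.29 slope -0.0210 res 0.12
top0 tray -y at -67.66 slope -0.0210 res 1.56
scene0 lipfree at -34.19 slope 0.0085 res 0.09
scene0 recess open top at 54.46 slope 0.0223 res 0.25
scene0 tray open at 93.21 slope -0.0105 res 3.52
scene0 rec +y at 37.38 slope -0.0247 res 0.10
scene0 rec -y at -36.03 slope -0.0247 res 0.03
scene0 tray +y at 64.47 slope -0.0202 res 0.09
scene0 tray -y at -70.25 slope 0.0240 res 1.64
```

```bash
for i in 1 2 3; do python3 -m crank '[[[21,-43,0,-7.2,1],[21,-43,0,-7.2,1],[21,-43,0,-7.2,1],[21,-43,0,-7.2,1],[21,-43,0,-7.2,1]]]'; done
```

```text
t: 0.65
eef_pos: [0.2612, 0.3074, 0.2262]
ee_rot: [[0.595, -0.803, -0.005], [-0.803, -0.595, -0.006], [0.002, 0.008, -1.0]]
contact_force: [1.5, 0.5, -0.2]
finger_gap: 0.0856
t: 1.15
eef_pos: [0.3669, 0.0825, 0.2264]
ee_rot: [[-0.013, -1.0, -0.006], [-1.0, 0.013, -0.001], [0.001, 0.006, -1.0]]
contact_force: [2.2, 1.5, -0.1]
finger_gap: 0.0854
t: 1.65
eef_pos: [0.4733, -0.1431, 0.2265]
ee_rot: [[-0.62, -0.785, -0.003], [-0.785, 0.62, 0.004], [-0.001, 0.005, -1.0]]
contact_force: [1.3, 1.1, -0.6]
finger_gap: 0.0854
```

```bash
python3 -m crank '[[[19,-32,0,-5.5,1],[19,-32,0,-5.5,1],[0,0,-40,0,1],[0,0,0,0,1]]]'; python3 - <<'E'
from h import *
o=get_obs(); print(o['eef_pos'],o['ee_rot'],o['t'])
snap('wrist','w1');snap('top','t1')
E
```

```text
t: 2.05
eef_pos: [0.5127, -0.216, 0.1822]
ee_rot: [[-0.772, -0.636, -0.006], [-0.636, 0.771, 0.005], [0.002, 0.008, -1.0]]
contact_force: [-0.9, 0.6, -1.1]
finger_gap: 0.0855
[ 0.51265751 -0.21604103  0.18218757] [[-0.77150791 -0.63618736 -0.00641713]
 [-0.63621773  0.77149152  0.00527547]
 [ 0.00159457  0.00815276 -0.99996549]] 2.05
```

View pics/w1.png

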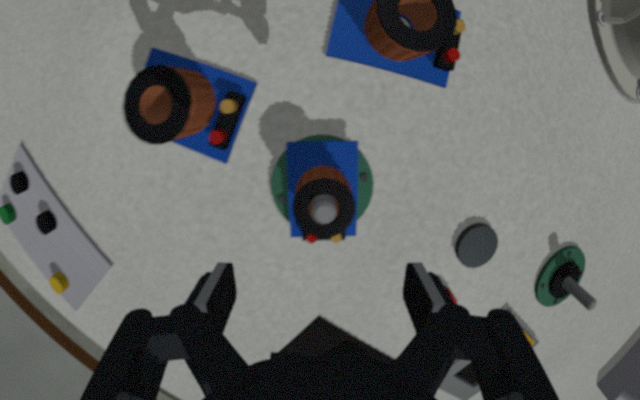

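```bash
cat >> h.py <<'E'
def fray(K,R,t,u,v):
    x,y=u-K[0,2],v-K[1,2]; r=np.hypot(x,y); th=r/K[0,0]; s=np.sin(th)/max(r,1e-9)
    return -R.T@t, R.T@np.array([x*s,y*s,np.cos(th)])
def fplane(K,R,t,u,v,z):
    c,d=fray(K,R,t,u,v); return c+d*(z-c[2])/d[2]
E
python3 - <<'E'
from h import *
p,d,K,R,t=load('w1')
print(-R.T@t)
for n,(u,v,z) in dict(tip=(323.5,209,.09),pl1=(288,142,.026),pl2=(357,141,.026),tl=(291,237,.026),tr=(356,237,.026)).items(): print(n,fplane(K,R,t,u,v,z))
cv2.imwrite('pics/w1c.png',cv2.resize(p[125:255,255:385,::-1],None,fx=4.5,fy=4.5,interpolation=0))
E
```

```text
[ 0.44921151 -0.27124426  0.32533822]
tip [ 0.51103213 -0.21374165  0.09      ]
pl1 [ 0.49662313 -0.26879195  0.026     ]
pl2 [ 0.45318837 -0.21770384  0.026     ]
tl [ 0.57418833 -0.20457792  0.026     ]
tr [ 0.53026423 -0.15082211  0.026     ]
```

View pics/w1c.png

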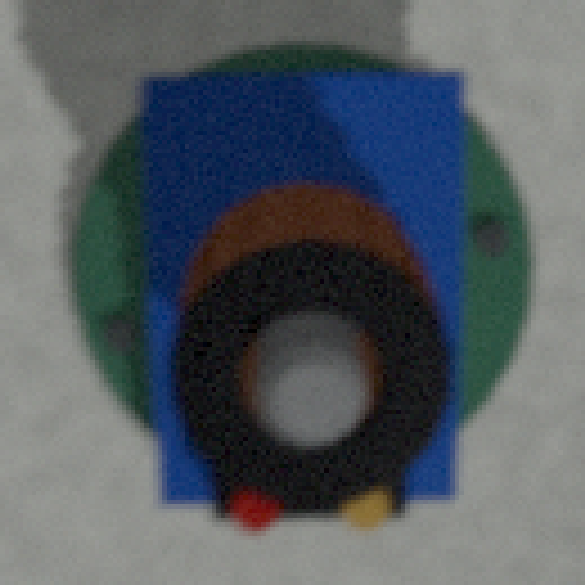

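```bash
python3 -m crank '[[[0,6,-40,0.8,1],[0,0,-40,0,1],[0,0,0,0,1]]]'; python3 - <<'E'
from h import *
o=get_obs(); print(o['eef_pos'],o['t'])
p,*_=snap('wrist','w2')
cv2.imwrite('pics/w2c.png',cv2.resize(p[100:300,210:430,::-1],None,fx=3.5,fy=2.9,interpolation=0))
E
```

```text
t: 2.45
eef_pos: [0.5218, -0.2109, 0.1175]
ee_rot: [[-0.757, -0.653, 0.022], [-0.653, 0.757, -0.006], [-0.013, -0.018, -1.0]]
contact_force: [-0.9, -0.3, -1.1]
finger_gap: 0.0853
[ 0.52178618 -0.21090216  0.117488  ] 2.45
```

View pics/w2c.png

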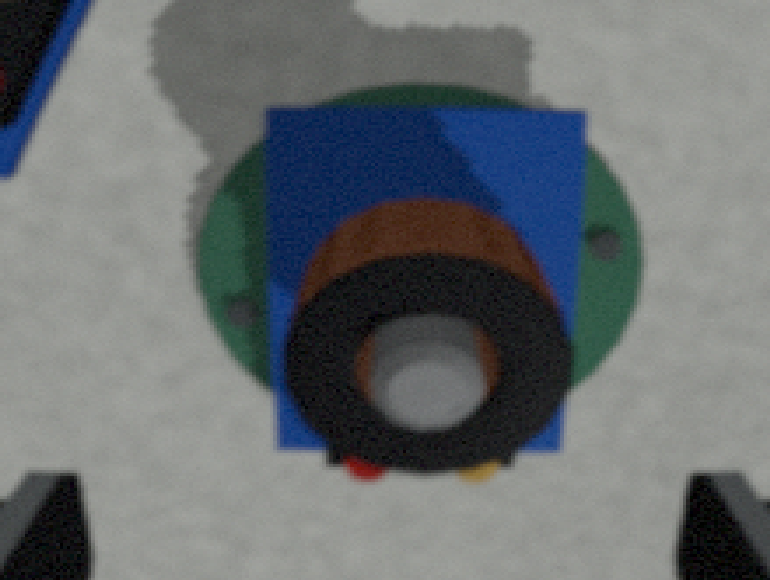

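```bash
python3 -m crank '[[[0,0,0,0,1],[0,0,0,0,1]]]'; python3 - <<'E'
from h import *
o=get_obs(); print(o['eef_pos'],o['qvel'],o['joint_positions'])
p,d,K,R,t=load('w2')
f=lambda x,y:(210+x/3.5-.5,100+y/2.9-.5)
tip=fplane(K,R,t,*f(428,395),.09); print('tip',tip)
q=[fplane(K,R,t,*f(*c),.026) for c in [(266,110),(585,111),(278,450),(563,450)]]; print(np.mean(q,0)); 
for a,b in((0,2),(1,3)): e=q[b]-q[a]; print(np.degrees(np.arctan2(e[1],e[0])),np.linalg.norm(e))
E
```

```text
t: 2.7
eef_pos: [0.5272, -0.2122, 0.1277]
ee_rot: [[-0.755, -0.655, 0.036], [-0.656, 0.755, -0.011], [-0.02, -0.032, -0.999]]
contact_force: [0.6, 0.3, 0.3]
finger_gap: 0.0853
[ 0.52723168 -0.21215303  0.12765452] [ 0.00505727 -0.02544659  0.04210825  0.01354998 -0.02081407  0.00143606] [-0.10266721  0.31733694 -0.07848546  0.00792967 -1.13786433 -0.75644083]
tip [ 0.51388784 -0.21010025  0.09      ]
[ 0.51296548 -0.21071267  0.026     ]
40.4399731002456 0.10002635472770627
41.052629036499006 0.0998391050508847
```

```bash
python3 -m crank '[[[0,0,0,0,1]]]';python3 -m crank '[[[0,0,0,0,1]]]'; python3 -m crank '[[[0,0,-20,0,1]]]'; python3 -m crank '[[[0,0,0,0,1]]]'
```

```text
t: 2.8
eef_pos: [0.5285, -0.2124, 0.1301]
ee_rot: [[-0.754, -0.655, 0.04], [-0.656, 0.755, -0.012], [-0.022, -0.035, -0.999]]
contact_force: [-0.3, 0.2, -0.6]
finger_gap: 0.0853
t: 2.9
eef_pos: [0.5293, -0.2125, 0.1317]
ee_rot: [[-0.754, -0.655, 0.043], [-0.656, 0.754, -0.012], [-0.024, -0.037, -0.999]]
contact_force: [0.7, 0.6, -0.7]
finger_gap: 0.0853
t: 3.0
eef_pos: [0.5319, -0.2132, 0.1153]
ee_rot: [[-0.754, -0.655, 0.05], [-0.657, 0.754, -0.015], [-0.028, -0.044, -0.999]]
contact_force: [0.0, 1.3, 0.7]
finger_gap: 0.0856
t: 3.1
eef_pos: [0.5304, -0.2128, 0.1134]
ee_rot: [[-0.754, -0.655, 0.046], [-0.656, 0.754, -0.013], [-0.026, -0.04, -0.999]]
contact_force: [-1.2, 0.4, -0.7]
finger_gap: 0.0851
```

```bash
python3 -m crank '[[[0,0,0,0,1]]]'; python3 -m crank '[[[0,0,10,0,1]]]'; python3 -m crank '[[[0,0,10,0,1]]]';python3 -m crank '[[[0,0,10,0,1]]]'; python3 -m crank '[[[0,0,0,0,1]]]'; python3 -m crank '[[[0,0,0,0,1]]]'; python3 - <<'E'
from h import *
o=get_obs(); print(o['qvel'],o['joint_positions'],o['joint_torque'])
E
```

```text
t: 3.2
eef_pos: [0.5309, -0.2132, 0.1146]
ee_rot: [[-0.754, -0.655, 0.047], [-0.656, 0.754, -0.014], [-0.027, -0.042, -0.999]]
contact_force: [1.1, -0.4, 0.2]
finger_gap: 0.0853
t: 3.3
eef_pos: [0.53, -0.213, 0.1241]
ee_rot: [[-0.754, -0.655, 0.045], [-0.656, 0.754, -0.013], [-0.025, -0.039, -0.999]]
contact_force: [-0.1, -0.5, -0.7]
finger_gap: 0.0851
t: 3.4
eef_pos: [0.5305, -0.2133, 0.1359]
ee_rot: [[-0.754, -0.655, 0.046], [-0.656, 0.754, -0.014], [-0.025, -0.041, -0.999]]
contact_force: [-0.3, 0.1, -0.4]
finger_gap: 0.0852
t: 3.5
eef_pos: [0.5308, -0.2134, 0.1476]
ee_rot: [[-0.754, -0.655, 0.047], [-0.656, 0.754, -0.014], [-0.026, -0.042, -0.999]]
contact_force: [0.7, 0.3, 0.9]
finger_gap: 0.0853
t: 3.6
eef_pos: [0.5321, -0.2139, 0.1505]
ee_rot: [[-0.754, -0.655, 0.051], [-0.657, 0.754, -0.016], [-0.028, -0.046, -0.999]]
contact_force: [0.9, 0.5, 1.8]
finger_gap: 0.0855
t: 3.7
eef_pos: [0.5324, -0.2138, 0.1511]
ee_rot: [[-0.754, -0.655, 0.053], [-0.657, 0.754, -0.016], [-0.029, -0.046, -0.998]]
contact_force: [-0.2, -0.7, 0.1]
finger_gap: 0.0854
[-0.00186351 -0.0146255   0.02374553  0.00712561 -0.00980861 -0.0002706 ] [-0.10275368  0.29998473 -0.04240063  0.01099395 -1.17448802 -0.75596683] [-6.43663108e-03 -4.08185828e+01  2.32812756e+01  5.25470138e+00
  1.51511128e-01  4.18786049e-04]
```

```bash
python3 -m crank '[[[0,0,40,0,1],[0,0,40,0,1]]]'; python3 -m crank '[[[0,0,0,0,1]]]';python3 -m crank '[[[0,0,0,0,1]]]'; python3 -m crank '[[[0,0,0,0,1]]]'
```

```text
t: 3.9
eef_pos: [0.5284, -0.2125, 0.2267]
ee_rot: [[-0.754, -0.655, 0.039], [-0.656, 0.755, -0.012], [-0.022, -0.035, -0.999]]
contact_force: [0.9, -0.1, 0.4]
finger_gap: 0.0853
t: 4.0
eef_pos: [0.5306, -0.2135, 0.2322]
ee_rot: [[-0.754, -0.655, 0.048], [-0.656, 0.754, -0.015], [-0.027, -0.043, -0.999]]
contact_force: [0.1, 0.3, 0.1]
finger_gap: 0.0855
t: 4.1
eef_pos: [0.5306, -0.2133, 0.2321]
ee_rot: [[-0.754, -0.655, 0.049], [-0.656, 0.754, -0.014], [-0.027, -0.043, -0.999]]
contact_force: [0.5, -0.7, -1.2]
finger_gap: 0.0857
t: 4.2
eef_pos: [0.5305, -0.2133, 0.2319]
ee_rot: [[-0.754, -0.655, 0.049], [-0.656, 0.754, -0.014], [-0.027, -0.043, -0.999]]
contact_force: [0.5, -0.1, -1.3]
finger_gap: 0.0854
```

```bash
python3 -m crank '[[[-45,15,0,0,1]]]'; python3 -m crank '[[[0,0,0,0,1]]]';python3 -m crank '[[[0,0,0,0,1]]]'; python3 -m crank '[[[45,-15,0,0,1]]]';  python3 -m crank '[[[0,0,0,0,1],[0,0,0,0,1]]]'
```

```text
t: 4.3
eef_pos: [0.4872, -0.1985, 0.2274]
ee_rot: [[-0.755, -0.655, 0.042], [-0.656, 0.755, -0.014], [-0.023, -0.038, -0.999]]
contact_force: [-1.5, 1.4, 0.5]
finger_gap: 0.0852
t: 4.4
eef_pos: [0.4819, -0.1973, 0.2253]
ee_rot: [[-0.755, -0.655, 0.036], [-0.656, 0.755, -0.012], [-0.019, -0.033, -0.999]]
contact_force: [0.6, -0.5, 1.4]
finger_gap: 0.0853
t: 4.5
eef_pos: [0.4808, -0.1971, 0.2242]
ee_rot: [[-0.755, -0.655, 0.034], [-0.656, 0.755, -0.012], [-0.018, -0.031, -0.999]]
contact_force: [0.3, 0.4, 1.0]
finger_gap: 0.0856
t: 4.6
eef_pos: [0.5215, -0.211, 0.2239]
ee_rot: [[-0.754, -0.656, 0.03], [-0.656, 0.754, -0.01], [-0.016, -0.028, -0.999]]
contact_force: [2.7, 0.0, 1.9]
finger_gap: 0.0852
t: 4.8
eef_pos: [0.5249, -0.212, 0.2183]
ee_rot: [[-0.755, -0.656, 0.022], [-0.656, 0.755, -0.009], [-0.011, -0.022, -1.0]]
contact_force: [-1.1, -0.3, 0.5]
finger_gap: 0.0856
```

```bash
python3 -m crank '[[[-45,15,0,0,1],[0,0,0,0,1],[0,0,0,0,1],[35,-13,0,0,1],[0,0,0,0,1]]]'; python3 -m crank '[[[0,0,0,0,1]]]'
```

```text
t: 5.3
eef_pos: [0.5127, -0.2093, 0.2137]
ee_rot: [[-0.755, -0.656, 0.013], [-0.656, 0.755, -0.008], [-0.005, -0.014, -1.0]]
contact_force: [-0.6, 0.2, -0.6]
finger_gap: 0.0851
t: 5.4
eef_pos: [0.5136, -0.2096, 0.2143]
ee_rot: [[-0.755, -0.656, 0.015], [-0.656, 0.755, -0.008], [-0.006, -0.016, -1.0]]
contact_force: [-0.7, 0.5, 0.1]
finger_gap: 0.0855
```

```bash
for i in 1 2 ; do python3 -m crank '[[[0,0,-18,0,1],[0,0,-18,0,1],[0,0,-18,0,1],[0,0,-5,0,1]]]'; done
```

```text
t: 5.8
eef_pos: [0.516, -0.2101, 0.1579]
ee_rot: [[-0.755, -0.655, 0.025], [-0.656, 0.755, -0.01], [-0.012, -0.023, -1.0]]
contact_force: [-0.0, -0.8, 0.2]
finger_gap: 0.0855
t: 6.2
eef_pos: [0.5185, -0.2107, 0.1021]
ee_rot: [[-0.754, -0.656, 0.034], [-0.656, 0.754, -0.012], [-0.018, -0.031, -0.999]]
contact_force: [0.6, 0.6, -0.1]
finger_gap: 0.0851
```

```bash
python3 -m crank '[[[-3,1,-8,0,1],[-3,1,-8,0,1],[0,0,0,0,1]]]'; python3 - <<'E'
from h import *
o=get_obs(); print(o['eef_pos'],o['t'])
p,d,i=snap('wrist','w3')
cv2.imwrite('pics/w3c.png',cv2.resize(p[100:300,210:430,::-1],None,fx=3.5,fy=2.9,interpolation=0))
E
```

```text
t: 6.5
eef_pos: [0.5133, -0.2089, 0.0873]
ee_rot: [[-0.754, -0.656, 0.037], [-0.657, 0.754, -0.013], [-0.02, -0.034, -0.999]]
contact_force: [-0.3, -0.6, 0.3]
finger_gap: 0.0855
[ 0.51326489 -0.2088953   0.0873231 ] 6.5
```

View pics/w3c.png

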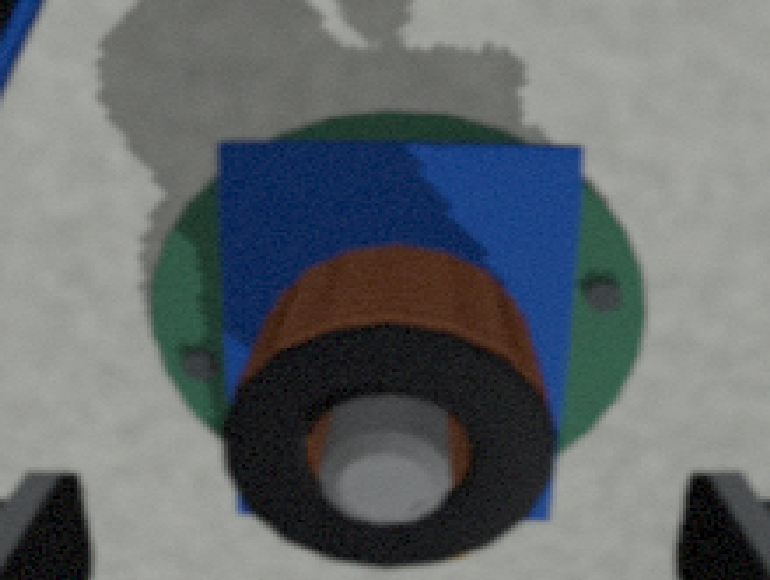

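```bash
python3 -m crank '[[[-0.5,0,-10,0,1],[-0.5,0,-10,0,1],[-0.5,0,-10,0,1],[-0.5,0,-10,0,1],[0,0,-5,0,1]]]'; python3 -m crank '[[[0,0,0,0,1]]]'
```

```text
t: 7.05
eef_pos: [0.5128, -0.2093, 0.041]
ee_rot: [[-0.754, -0.656, 0.042], [-0.657, 0.754, -0.014], [-0.022, -0.038, -0.999]]
contact_force: [-0.4, 0.8, -0.8]
finger_gap: 0.0856
t: 7.15
eef_pos: [0.512, -0.2092, 0.0398]
ee_rot: [[-0.754, -0.656, 0.04], [-0.657, 0.754, -0.014], [-0.021, -0.036, -0.999]]
contact_force: [-0.1, 0.8, -0.4]
finger_gap: 0.0858
```

Close gently onto the winding.

```bash
python3 -m crank '[[[0,0,0,0,0.65],[0,0,0,0,0.6]]]'; python3 -m crank '[[[0,0,0,0,0.6],[0,0,0,0,0.6]]]'; python3 -m crank '[[[0,0,0,0,0.4],[0,0,0,0,0.4],[0,0,0,0,0.4]]]'
```

```text
t: 7.35
eef_pos: [0.5122, -0.2094, 0.0397]
ee_rot: [[-0.754, -0.656, 0.039], [-0.657, 0.754, -0.014], [-0.02, -0.037, -0.999]]
contact_force: [-0.1, -0.1, -0.4]
finger_gap: 0.0586
t: 7.55
eef_pos: [0.5126, -0.2096, 0.0408]
ee_rot: [[-0.753, -0.656, 0.04], [-0.657, 0.754, -0.015], [-0.021, -0.038, -0.999]]
contact_force: [0.3, -1.2, -3.6]
finger_gap: 0.0536
t: 7.85
eef_pos: [0.5126, -0.2096, 0.0407]
ee_rot: [[-0.754, -0.656, 0.041], [-0.657, 0.754, -0.014], [-0.021, -0.038, -0.999]]
contact_force: [0.1, -0.0, -1.8]
finger_gap: 0.0537
```

```bash
python3 -m crank '[[[0,0,4,0,0.4],[0,0,8,0,0.4],[0,0,10,0,0.4]]]'; python3 -m crank '[[[0,0,12,0,0.4],[0,0,12,0,0.4],[0,0,12,0,0.4]]]'; python3 -m crank '[[[0,0,14,0,0.4],[0,0,14,0,0.4],[0,0,14,0,0.4]]]'
```

```text
t: 8.15
eef_pos: [0.5101, -0.2086, 0.0609]
ee_rot: [[-0.754, -0.655, 0.034], [-0.656, 0.755, -0.012], [-0.018, -0.032, -0.999]]
contact_force: [2.3, -1.2, -6.7]
finger_gap: 0.0535
t: 8.45
eef_pos: [0.5102, -0.2085, 0.1001]
ee_rot: [[-0.754, -0.655, 0.035], [-0.656, 0.755, -0.012], [-0.019, -0.032, -0.999]]
contact_force: [1.3, 0.2, -5.5]
finger_gap: 0.0538
t: 8.75
eef_pos: [0.5091, -0.208, 0.1462]
ee_rot: [[-0.755, -0.655, 0.034], [-0.656, 0.755, -0.011], [-0.019, -0.031, -0.999]]
contact_force: [1.0, -0.9, -5.8]
finger_gap: 0.0537
```

```bash
python3 -m crank '[[[4,20,0,-2,0.4],[8,40,0,-4,0.4],[8,40,0,-4,0.4],[8,40,0,-4,0.4],[8,40,0,-4,0.4]]]'; python3 -m crank '[[[8,40,0,-4,0.4],[8,40,0,-4,0.4],[8,40,0,-4,0.4],[8,40,0,-4,0.4],[4,20,0,-4,0.4]]]'
```

```text
t: 9.25
eef_pos: [0.5445, -0.0271, 0.1544]
ee_rot: [[-0.928, -0.371, 0.035], [-0.372, 0.928, -0.024], [-0.023, -0.035, -0.999]]
contact_force: [0.7, -0.6, -4.8]
finger_gap: 0.0535
t: 9.75
eef_pos: [0.5788, 0.1629, 0.1593]
ee_rot: [[-1.0, -0.018, 0.025], [-0.019, 0.999, -0.033], [-0.024, -0.033, -0.999]]
contact_force: [-0.1, 0.1, -5.2]
finger_gap: 0.0538
```

```bash
python3 -m crank '[[[2,18,0,-1,0.4],[1,12,0,-0.8,0.4],[0,0,0,0,0.4],[0,0,0,0,0.4]]]'; python3 - <<'E'
from h import *
o=get_obs(); print(o['eef_pos'],o['ee_rot'],o['t'])
p,d,i=snap('top','t4'); cv2.imwrite('pics/t4c.png',cv2.resize(p[130:270,150:290,::-1],None,fx=4,fy=4,interpolation=0))
p,d,i=snap('scene','s4'); cv2.imwrite('pics/s4c.png',cv2.resize(p[100:280,360:520,::-1],None,fx=3.3,fy=3.3,interpolation=0))
snap('wrist','w4')
E
```

```text
t: 10.15
eef_pos: [0.5803, 0.1979, 0.1613]
ee_rot: [[-1.0, 0.012, 0.022], [0.011, 0.999, -0.033], [-0.022, -0.032, -0.999]]
contact_force: [0.4, -0.5, -5.1]
finger_gap: 0.0537
[0.58034052 0.19792516 0.1612856 ] [[-0.99969304  0.01216834  0.0215812 ]
 [ 0.01145955  0.99940057 -0.03266764]
 [-0.02196578 -0.0324103  -0.99923324]] 10.15
```

View pics/t4c.png

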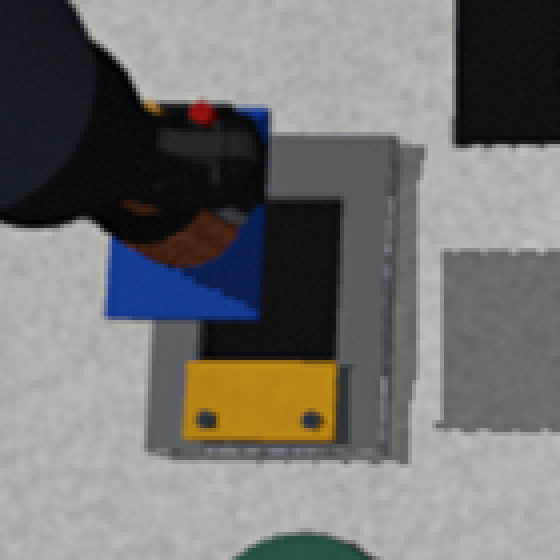

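View pics/s4c.png

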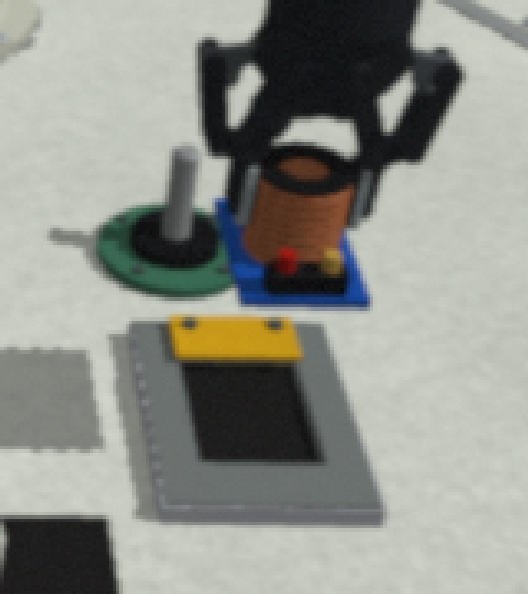

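View pics/w4.png

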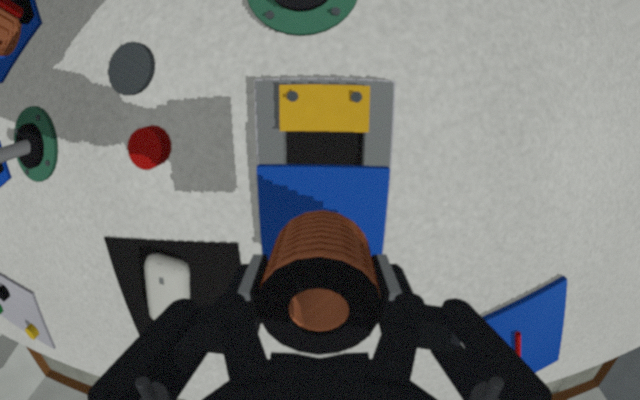

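```bash
python3 - <<'E'
from h import *
p,d,K,R,t=load('w4')
F=lambda u,v,z:np.round(fplane(K,R,t,u,v,z)*1000,1)
print('lip free',F(280,132,.024),F(368,133,.024),' lip back',F(280,84,.024),F(370,86,.024))
print('tray back',F(258,80,.016),F(392,82,.016))
print('plain',F(258,165.5,.1466),F(389,166.5,.1466))
p,d,K,R,t=load('t4')
F=lambda u,v,z:np.round(onplane(K,R,t,u,v,z)*1000,1)
g=lambda x,y:(150+x/4-.5,130+y/4-.5)
print('top plain',F(*g(105,317),.1466),F(*g(260,320),.1466),'term corner',F(*g(270,110),.1466))
W=world(d,K,R,t)
for x,y in [(115,300),(250,310),(180,300),(262,130),(255,250)]:
    u,v=g(x,y); print(np.round(W[int(round(v)),int(round(u))]*1000,1))
E
```

```text
lip free [526.9 156.5  24. ] [528.3 236.   24. ]  lip back [483.2 157.9  24. ] [485.7 237.4  24. ]
tray back [477.9 136.2  16. ] [481.  258.7  16. ]
plain [529.7 163.9 146.6] [530.6 232.4 146.6]
top plain [530.8 235.4 146.6] [528.4 164.1 146.6] term corner [627.8 162.4 146.6]
[539.4 231.1 148. ]
[532.8 168.1 148.7]
[539.1 201.9 147.3]
[618.1 165.7 147.2]
[561.1 167.7 146.9]
```

```bash
python3 -m crank '[[[-0.7,-0.5,-20,0,0.4],[-0.7,-0.5,-20,0,0.4],[-0.7,-0.5,-20,0,0.4],[-0.7,0,-20,0,0.4],[0,0,0,0,0.4]]]'; python3 -m crank '[[[0,0,0,0,0.4]]]'
```

```text
t: 10.8
eef_pos: [0.5779, 0.1918, 0.0812]
ee_rot: [[-1.0, 0.017, 0.024], [0.017, 0.999, -0.032], [-0.025, -0.031, -0.999]]
contact_force: [-1.6, -0.5, -5.5]
finger_gap: 0.0534
t: 10.9
eef_pos: [0.5785, 0.1912, 0.0822]
ee_rot: [[-1.0, 0.018, 0.025], [0.017, 0.999, -0.032], [-0.026, -0.031, -0.999]]
contact_force: [0.4, -0.5, -5.2]
finger_gap: 0.0538
```

```bash
python3 -m crank '[[[2,5,0,0,0.4],[0,0,-10,0,0.4],[0,0,-10,0,0.4],[0,0,-10,0,0.4],[0,0,0,0,0.4]]]'; python3 - <<'E'
from h import *
o=get_obs(); print(o['eef_pos'],o['ee_rot'],o['t'])
p,d,i=snap('wrist','w5'); snap('top','t5')
p,d,i=snap('scene','s5'); cv2.imwrite('pics/s5c.png',cv2.resize(p[130:270,380:500,::-1],None,fx=4,fy=4,interpolation=0))
E
```

```text
t: 11.4
eef_pos: [0.5825, 0.1972, 0.0533]
ee_rot: [[-0.999, 0.018, 0.03], [0.017, 0.999, -0.029], [-0.031, -0.029, -0.999]]
contact_force: [0.0, -0.3, -5.9]
finger_gap: 0.0535
[0.58247669 0.19724316 0.0532676 ] [[-0.99937836  0.01790361  0.03037029]
 [ 0.01702025  0.9994316  -0.02909948]
 [-0.03087402 -0.02856448 -0.99911504]] 11.4
```

View pics/w5.png

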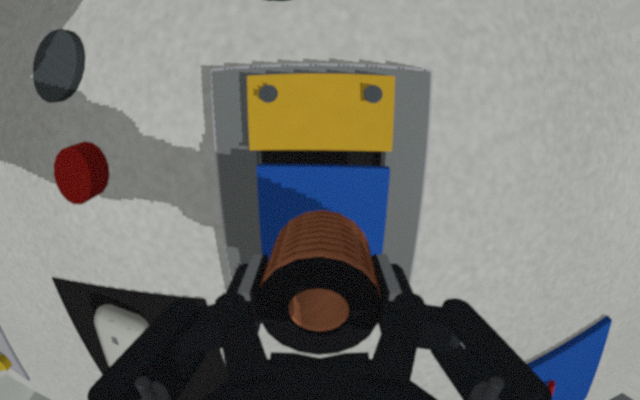

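View pics/s5c.png

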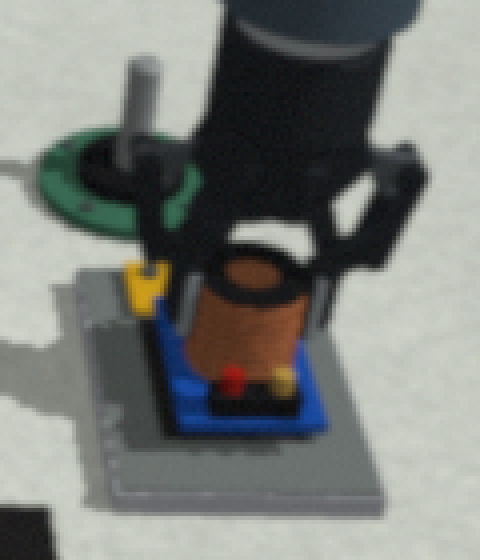

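```bash
python3 - <<'E'
from h import *
p,d,K,R,t=load('w5')
F=lambda u,v,z:np.round(fplane(K,R,t,u,v,z)*1000,1)
print('lip free',F(249,149.5,.024),F(393,151,.024),'lip back',F(248,75,.024),F(394,77,.024))
zt=.0532-.0207+.006; print('plain',F(258,165.5,zt),F(389,166.5,zt),F(258,165.5,zt-.003),F(389,166.5,zt-.003))
print('rec edge',F(258,158,.016),F(385,160,.016))
cv2.imwrite('pics/w5c.png',cv2.resize(p[60:210,200:440,::-1],None,fx=3.3,fy=3.3,interpolation=0))
E
```

```text
lip free [525.5 156.   24. ] [527.3 237.3  24. ] lip back [483.3 157.8  24. ] [485.9 236.9  24. ]
plain [531.6 164.1  38.5] [532.8 232.4  38.5] [532.3 163.4  35.5] [533.5 233.   35.5]
rec edge [532.3 159.   16. ] [534.3 234.3  16. ]
```

View pics/w5c.png

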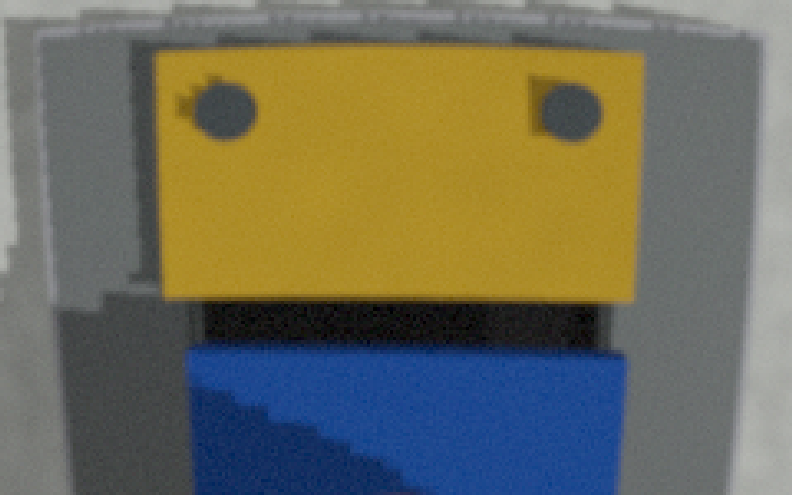

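```bash
python3 -m crank '[[[-1,-1.5,-5,0,0.4],[-1,0,-5,0,0.4],[0,0,-3,0,0.4],[0,0,0,0,0.4]]]'; python3 -m crank '[[[0,0,-2,0,0.4],[0,0,-2,0,0.4]]]'
```

```text
t: 11.95
eef_pos: [0.5823, 0.1964, 0.0424]
ee_rot: [[-0.999, 0.017, 0.036], [0.016, 1.0, -0.027], [-0.036, -0.026, -0.999]]
contact_force: [-0.0, 0.1, -5.0]
finger_gap: 0.0536
t: 12.15
eef_pos: [0.5825, 0.1965, 0.0385]
ee_rot: [[-0.999, 0.017, 0.036], [0.016, 1.0, -0.027], [-0.037, -0.026, -0.999]]
contact_force: [-0.3, 0.3, -5.5]
finger_gap: 0.0535
```

```bash
python3 -m crank '[[[-1,0,-2,0,0.4],[-1,0,-1,0,0.4]]]'; python3 -m crank '[[[0,0,-1,0,0.4],[0,0,-1,0,0.4]]]';python3 -m crank '[[[0,0,-1,0,0.4],[0,0,-1,0,0.4]]]'
```

```text
t: 12.35
eef_pos: [0.5811, 0.1966, 0.0357]
ee_rot: [[-0.999, 0.017, 0.038], [0.016, 1.0, -0.027], [-0.038, -0.026, -0.999]]
contact_force: [0.4, -0.9, -1.8]
finger_gap: 0.0534
t: 12.55
eef_pos: [0.5813, 0.1966, 0.0356]
ee_rot: [[-0.999, 0.017, 0.039], [0.016, 1.0, -0.027], [-0.039, -0.026, -0.999]]
contact_force: [-5.4, 0.6, 4.6]
finger_gap: 0.0537
t: 12.75
eef_pos: [0.5811, 0.1966, 0.0355]
ee_rot: [[-0.999, 0.016, 0.04], [0.015, 1.0, -0.027], [-0.04, -0.026, -0.999]]
contact_force: [-5.1, 0.1, 6.9]
finger_gap: 0.0535
```

```bash
python3 -m crank '[[[0,0,-3,0,0.4]]]'; python3 -m crank '[[[0,0,-4,0,0.4]]]';python3 -m crank '[[[0,0,-5,0,0.4]]]'
```

```text
t: 12.85
eef_pos: [0.5809, 0.1966, 0.0347]
ee_rot: [[-0.999, 0.016, 0.041], [0.015, 1.0, -0.027], [-0.041, -0.026, -0.999]]
contact_force: [-16.7, -0.4, 24.8]
finger_gap: 0.053
t: 12.95
eef_pos: [0.5807, 0.1967, 0.0342]
ee_rot: [[-0.999, 0.015, 0.042], [0.014, 1.0, -0.027], [-0.042, -0.026, -0.999]]
contact_force: [-20.3, -0.3, 29.3]
finger_gap: 0.0538
t: 13.05
eef_pos: [0.5804, 0.1968, 0.0335]
ee_rot: [[-0.999, 0.014, 0.044], [0.013, 1.0, -0.027], [-0.044, -0.026, -0.999]]
contact_force: [-19.7, -1.4, 29.5]
finger_gap: 0.0537
```

```bash
python3 - <<'E'
from h import *
p,d,i=snap('wrist','w6'); cv2.imwrite('pics/w6c.png',cv2.resize(p[60:360,170:470,::-1],None,fx=2,fy=2,interpolation=0))
p,d,i=snap('scene','s6'); cv2.imwrite('pics/s6c.png',cv2.resize(p[170:270,380:500,::-1],None,fx=5,fy=5,interpolation=0))
print(get_obs()['contact_force'],get_obs()['moment'])
E
```

```text
[-18.22372379  -1.83492842  24.99535095] [-0.61143261  5.31159574 -0.19332821]
```

View pics/w6c.png

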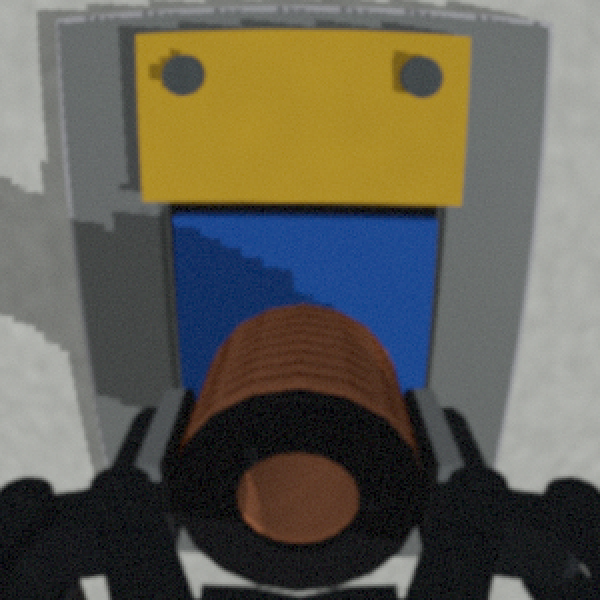

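View pics/s6c.png

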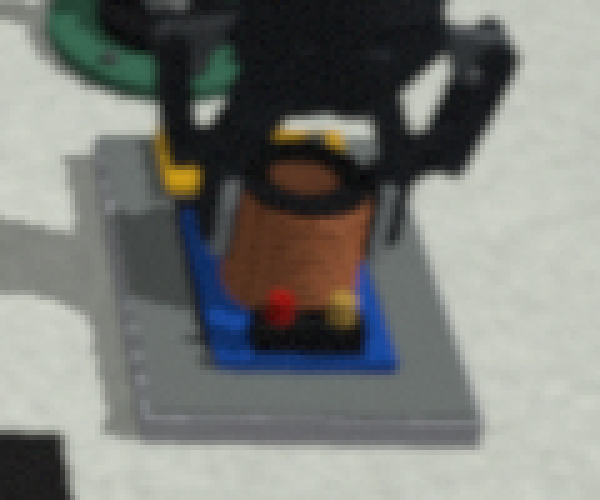

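```bash
cat > tilt.py <<'E'
from h import *
import sys
def tilt(tag):
    p,d,K,R,t=load(tag); hsv=cv2.cvtColor(p,cv2.COLOR_RGB2HSV)
    m=(hsv[...,0]>105)&(hsv[...,0]<128)&(hsv[...,1]>150)
    m[:, :250]=0; m[:,395:]=0; m[:150]=0; m[260:]=0
    m=cv2.erode(m.astype(np.uint8),np.ones((5,5)))>0
    v,u=np.nonzero(m&(d>0))
    x,y=u-K[0,2],v-K[1,2]; r=np.hypot(x,y); th=r/K[0,0]; z=d[v,u]
    P=np.c_[x/r*np.tan(th)*z,y/r*np.tan(th)*z,z]; W=(P-t)@R
    A=np.c_[W[:,:2]-[.566,.1976],np.ones(len(W))]
    k=np.linalg.lstsq(A,W[:,2],rcond=None)[0]; print(tag,len(W),'dz/dx,dz/dy,z at cradle centre(mm)',k[:2].round(4),(k[2]*1000).round(2),'xmin',W[:,0].min().round(4))
for a in sys.argv[1:]: tilt(a)
E
python3 tilt.py w4 w5 w6; python3 -c "
from h import *
p,d,K,R,t=load('w6')
F=lambda u,v,z:np.round(fplane(K,R,t,u,v,z)*1000,1)
print('lipfree',F(241.5,160.5,.024),F(401,162.5,.024),'plain',F(256,163.5,.017),F(389,165,.017))"
```

```text
w4 6652 dz/dx,dz/dy,z at cradle centre(mm) [ 0.0013 -0.0022] 147.14 xmin 0.5301
w5 6818 dz/dx,dz/dy,z at cradle centre(mm) [0.0109 0.0009] 39.0 xmin 0.5316
w6 6804 dz/dx,dz/dy,z at cradle centre(mm) [ 0.0655 -0.0043] 18.86 xmin 0.5314
lipfree [525.4 156.5  24. ] [527.1 236.7  24. ] plain [528.9 162.3  17. ] [530.2 232.   17. ]
```

```bash
python3 -m crank '[[[-2,-0.7,-4,0,0.4]]]'; python3 -m crank '[[[-4,0,-3,0,0.4]]]';python3 -m crank '[[[-4,0,-2,0,0.4]]]'; python3 -c "
from h import *
snap('wrist','w7'); import tilt; tilt.tilt('w7')"
```

```text
t: 13.25
eef_pos: [0.58, 0.1969, 0.0333]
ee_rot: [[-0.999, 0.013, 0.049], [0.012, 1.0, -0.025], [-0.05, -0.024, -0.998]]
contact_force: [-1.0, -1.7, 9.7]
finger_gap: 0.0539
t: 13.35
eef_pos: [0.579, 0.1976, 0.0332]
ee_rot: [[-0.998, 0.012, 0.057], [0.011, 1.0, -0.022], [-0.057, -0.022, -0.998]]
contact_force: [3.0, -1.0, 1.5]
finger_gap: 0.0532
t: 13.45
eef_pos: [0.5772, 0.1983, 0.0329]
ee_rot: [[-0.998, 0.011, 0.062], [0.01, 1.0, -0.021], [-0.062, -0.02, -0.998]]
contact_force: [2.3, -0.8, 1.5]
finger_gap: 0.0535
w7 6441 dz/dx,dz/dy,z at cradle centre(mm) [ 0.0792 -0.0004] 18.15 xmin 0.53
```

```bash
python3 -m crank '[[[-5,-2,-1,-0.4,0.4]]]'; python3 -m crank '[[[-5,-0.5,-1,0,0.4]]]';python3 -c "
from h import *
p,*_=snap('wrist','w8'); cv2.imwrite('pics/w8c.png',cv2.resize(p[60:360,170:470,::-1],None,fx=2,fy=2,interpolation=0)); import tilt; tilt.tilt('w8')"
```

```text
t: 13.6
eef_pos: [0.5731, 0.1972, 0.0324]
ee_rot: [[-0.998, 0.018, 0.065], [0.017, 1.0, -0.019], [-0.065, -0.018, -0.998]]
contact_force: [3.0, -0.0, 0.8]
finger_gap: 0.0535
t: 13.7
eef_pos: [0.5692, 0.1972, 0.0322]
ee_rot: [[-0.998, 0.017, 0.068], [0.016, 1.0, -0.018], [-0.068, -0.017, -0.998]]
contact_force: [4.2, -0.4, 5.3]
finger_gap: 0.0537
w8 4497 dz/dx,dz/dy,z at cradle centre(mm) [0.0805 0.0017] 18.07 xmin 0.5305
```

View pics/w8c.png

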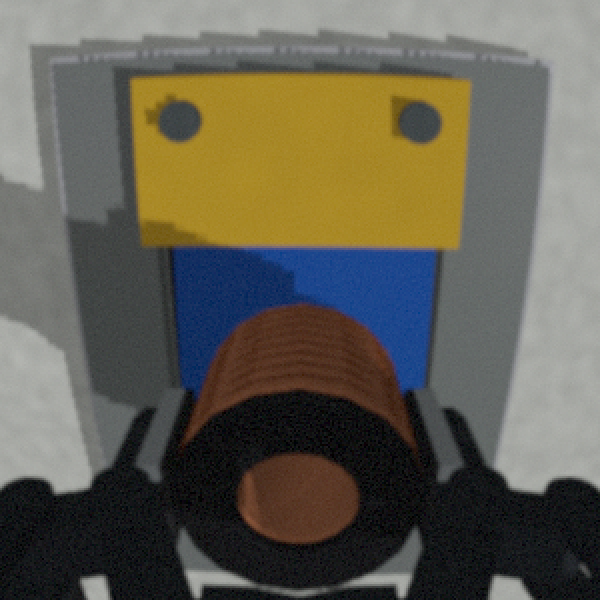

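```bash
python3 -m crank '[[[-3,-0.8,-0.5,0,0.4]]]'; python3 -m crank '[[[-3,-0.2,-0.5,0,0.4]]]'
```

```text
t: 13.85
eef_pos: [0.5651, 0.1964, 0.0314]
ee_rot: [[-0.998, 0.017, 0.067], [0.016, 1.0, -0.018], [-0.067, -0.017, -0.998]]
contact_force: [2.7, 0.3, 0.6]
finger_gap: 0.0537
t: 13.95
eef_pos: [0.5628, 0.1965, 0.0314]
ee_rot: [[-0.997, 0.016, 0.069], [0.015, 1.0, -0.018], [-0.069, -0.017, -0.997]]
contact_force: [8.7, -1.6, 6.4]
finger_gap: 0.0537
```

```bash
python3 -m crank '[[[-2,0,0,0,0.4]]]'; python3 -c "
from h import *
p,*_=snap('wrist','w9'); import tilt; tilt.tilt('w9')
p,d,i=snap('scene','s9'); cv2.imwrite('pics/s9c.png',cv2.resize(p[170:270,380:500,::-1],None,fx=5,fy=5,interpolation=0))"
```

```text
t: 14.05
eef_pos: [0.5622, 0.1966, 0.0321]
ee_rot: [[-0.997, 0.015, 0.072], [0.014, 1.0, -0.018], [-0.072, -0.017, -0.997]]
contact_force: [9.7, -1.4, 0.1]
finger_gap: 0.0536
w9 2711 dz/dx,dz/dy,z at cradle centre(mm) [0.0797 0.0019] 18.57 xmin 0.5307
```

View pics/s9c.png

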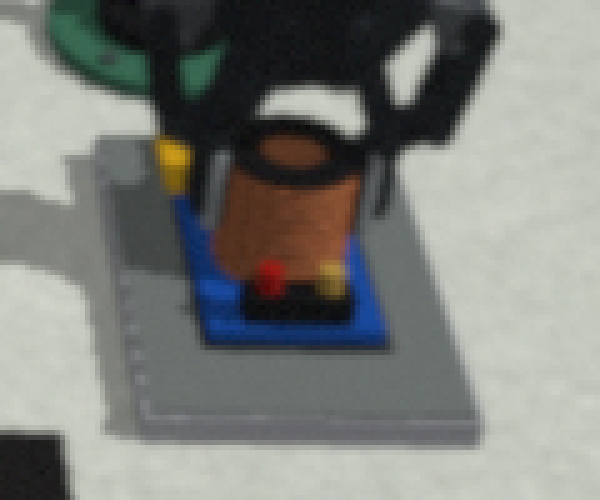

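```bash
python3 -c "
from h import *
p,d,K,R,t=load('s9')
for u,v in ((420.7,238.5),(457.3,238.7)): print(onplane(K,R,t,u,v,.016))
p,d,K,R,t=load('s6')
for u,v in ((423.5,243),(459,243.5)): print(onplane(K,R,t,u,v,.016))
"
```

```text
[0.61646864 0.16102076 0.016     ]
[0.61684423 0.23339713 0.016     ]
[0.62946872 0.16435474 0.016     ]
[0.63069774 0.23358786 0.016     ]
```

```bash
python3 -m crank '[[[0.5,0,-3,0,0.4]]]'; python3 -m crank '[[[0,0,-4,0,0.4]]]';python3 -m crank '[[[0,0,-4,0,0.4]]]'; python3 -c "
from h import *
p,*_=snap('wrist','w10'); import tilt; tilt.tilt('w10')"
```

```text
t: 14.25
eef_pos: [0.564, 0.1965, 0.0302]
ee_rot: [[-0.997, 0.014, 0.075], [0.013, 1.0, -0.018], [-0.075, -0.017, -0.997]]
contact_force: [3.7, -1.2, 11.0]
finger_gap: 0.0536
t: 14.35
eef_pos: [0.5661, 0.1967, 0.0283]
ee_rot: [[-0.997, 0.013, 0.08], [0.011, 1.0, -0.018], [-0.08, -0.017, -0.997]]
contact_force: [5.5, -3.4, 15.5]
finger_gap: 0.0532
t: 14.45
eef_pos: [0.5666, 0.1966, 0.0279]
ee_rot: [[-0.997, 0.012, 0.082], [0.01, 1.0, -0.018], [-0.082, -0.017, -0.996]]
contact_force: [-15.1, -3.6, 38.5]
finger_gap: 0.0537
w10 2904 dz/dx,dz/dy,z at cradle centre(mm) [-0.0019 -0.0012] 14.45 xmin 0.5312
```

```bash
python3 -m crank '[[[0,0,0,0,0.4],[0,0,0,0,0.4]]]'; python3 -m crank '[[[0,0,0,0,0.75],[0,0,0,0,1],[0,0,0,0,1],[0,0,0,0,1]]]'; python3 -c "
from h import *
p,*_=snap('wrist','w11'); cv2.imwrite('pics/w11c.png',cv2.resize(p[60:360,170:470,::-1],None,fx=2,fy=2,interpolation=0)); import tilt; tilt.tilt('w11')"
```

```text
t: 14.7
eef_pos: [0.5658, 0.1967, 0.0287]
ee_rot: [[-0.997, 0.012, 0.082], [0.011, 1.0, -0.016], [-0.083, -0.015, -0.996]]
contact_force: [4.9, 0.2, 0.0]
finger_gap: 0.0537
t: 15.1
eef_pos: [0.5605, 0.1946, 0.0242]
ee_rot: [[-0.997, 0.014, 0.071], [0.013, 1.0, -0.021], [-0.071, -0.02, -0.997]]
contact_force: [0.3, -0.1, -0.4]
finger_gap: 0.0855
w11 2663 dz/dx,dz/dy,z at cradle centre(mm) [-0.0026 -0.0008] 14.42 xmin 0.5314
```

View pics/w11c.png

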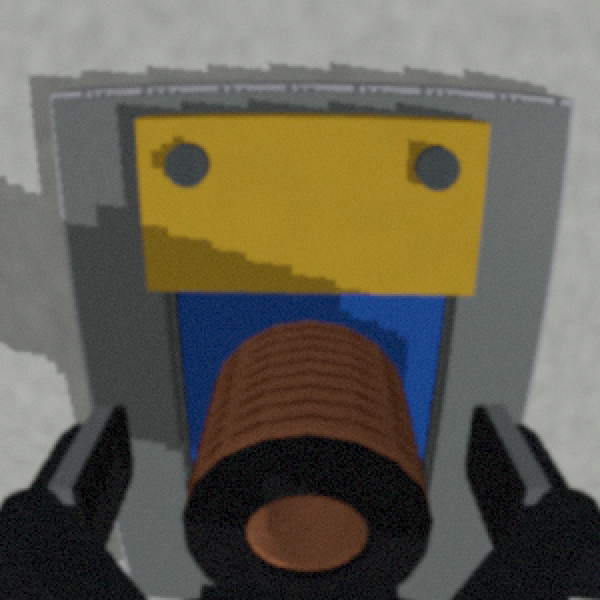

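```bash
python3 -m crank '[[[0,1,8,0,1],[0,0,12,0,1],[0,0,15,0,1],[0,0,20,0,1],[0,0,20,0,1]]]'; python3 -m crank '[[[0,0,25,0,1],[0,0,30,0,1],[-40,0,20,0,1],[-40,0,0,0,1],[-30,0,0,0,1]]]'; python3 -m crank '[[[-30,0,0,0,1],[-20,0,0,0,1],[0,0,0,0,1]]]'; python3 - <<'E'
from h import *
import tilt
p,d,i=snap('scene','s12'); cv2.imwrite('pics/s12c.png',cv2.resize(p[150:350,270:510,::-1],None,fx=3,fy=3,interpolation=0))
p,d,i=snap('top','t12')
snap('wrist','w12'); print(get_obs()['t'])
E
```

```text
t: 15.65
eef_pos: [0.5585, 0.1945, 0.1017]
ee_rot: [[-0.998, 0.015, 0.066], [0.013, 1.0, -0.024], [-0.066, -0.023, -0.998]]
contact_force: [-0.0, 0.5, 0.6]
finger_gap: 0.0854
t: 16.15
eef_pos: [0.4502, 0.1953, 0.1883]
ee_rot: [[-0.997, 0.018, 0.076], [0.016, 1.0, -0.018], [-0.076, -0.017, -0.997]]
contact_force: [-0.4, 0.6, 0.5]
finger_gap: 0.0852
t: 16.45
eef_pos: [0.3961, 0.1951, 0.1932]
ee_rot: [[-0.997, 0.015, 0.081], [0.014, 1.0, -0.012], [-0.081, -0.011, -0.997]]
contact_force: [0.2, 0.4, 0.1]
finger_gap: 0.0854
16.6
```

View pics/s12c.png

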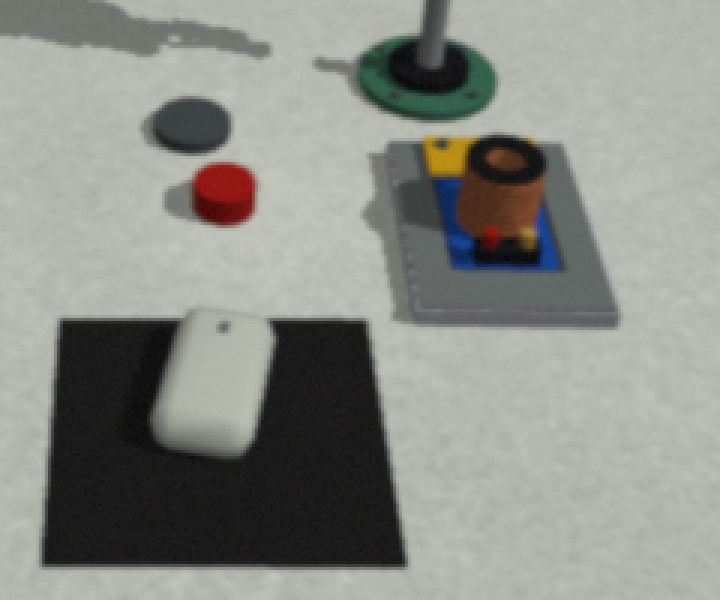

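View pics/t12.png

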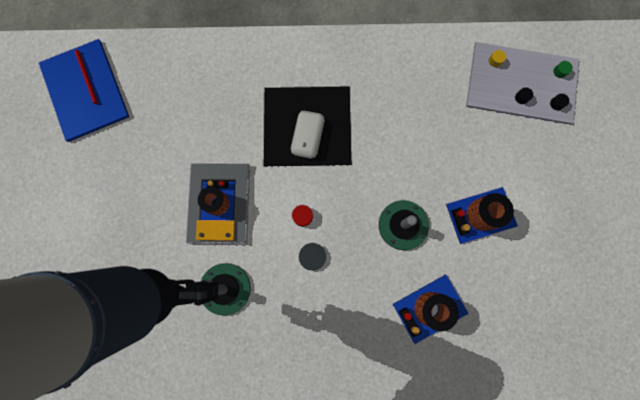

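View pics/w12.png

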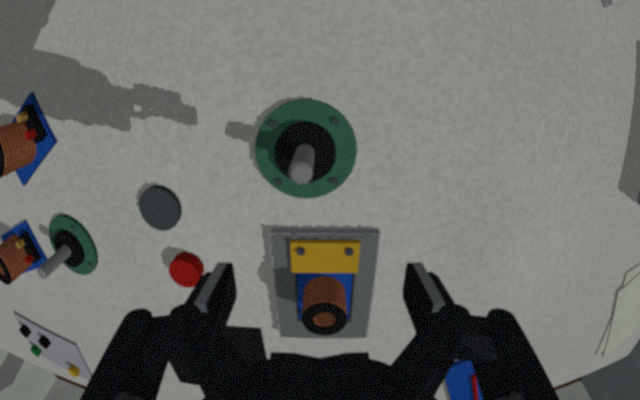

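```bash
python3 - <<'E'
from h import *
p,d,K,R,t=load('t12'); W=world(d,K,R,t); hsv=cv2.cvtColor(p,cv2.COLOR_RGB2HSV)
m=(hsv[...,0]>105)&(hsv[...,0]<128)&(hsv[...,1]>140); q=np.zeros_like(m); q[175:225,195:240]=m[175:225,195:240]
q=q&(W[...,2]<.022); w=W[q]; A=np.c_[w[:,:2]-[.566,.1976],np.ones(len(w))]; print(np.linalg.lstsq(A,w[:,2],rcond=None)[0],w.min(0),w.max(0))
a,_,_,_,_=load('top0')
for u0,u1,v0,v1 in((285,330,200,275),(262,353,85,167)): print(np.abs(a[v0:v1,u0:u1].astype(int)-p[v0:v1,u0:u1]).mean())
finish_job()
E
```

```text
[-0.00380499  0.0079336   0.01488245] [0.5277508  0.16055987 0.00751544] [0.61398863 0.23424499 0.02175043]
9.199901234567902
3.980300187617261
the job is handed in; nothing more can be done
```

The coil is stowed in the grey cradle and the job is handed in, at about 16.6 s of the 43 s allowed.

**What I did:**
- I gripped the smallest coil, on the right-hand stand, by its winding and lifted it straight up off the bar.
- Over the cradle I pressed its terminal end on the open-end rim. That tilted it about 0.08 rad, plain edge down.
- I slid the plain edge under the yellow lip, pressed down until the plate lay flat, then let go and backed the gripper away.

**Last checks:**
- **Plate flat:** plate slopes are under 0.003 rad in the wrist depth picture taken just after release, with the plate top at 14.4 mm against the expected 14. The coarser top view gave 14.9 mm and up to 0.008 rad.
- **In the recess:** the terminal edge sits inside the open-end wall, and the plain end is hidden under the lip in every view.
- **Gripper clear:** it was open and well away from everything, with the force reading near zero.
- **Wrist force:** the highest reading I saw was about 41 N, while pressing the plate flat.

**Disagreements:**
- The cameras differed by 3 to 4 mm on the coil and about 2 mm on the cradle, so I worked from relative measurements.
- The tool drifted off vertical by up to 0.08 rad during fast moves. I partly corrected it before the grasp, and at the cradle it leaned the way the tilt needed.
- **Bystanders:** the specimen, block and mouse look unmoved by eye. The before/after picture comparison was not zero (9 grey levels around the specimen and block, 4 around the mouse). I put that down to shadows and noise but did not measure their positions again.

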